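# Pulse the bean grinder with its twist lid

### The job

Fit the loose lid on the bean grinder: lower its two lugs through the two notches of the collar until the lid sits flat, then turn it clockwise (seen from above) against the spring to the pulse position, with its pointers at the middle one of the three raised ribs, halfway to the lock. Never let it click into the lock. Keep holding it there: finish with the lid still gripped, because it springs back when let go, and leave the other things where they stand.

Things in the scene. Friction and masses are not known exactly. Their poses are not given: they have to be found in the camera images.
- lid_grip (a point): Loose black lid, 80 mm across, 54 high, 60-120 g, stood on its plug. Point: on the lid's axis, on its grip bar, 12 mm below the bar's top, 42 above the lid's foot. Bar 54 mm long (x), 18 wide (y: pinch across it), 34 high, on a flat flange whose top lies 22 mm below this point (keep fingertips above it). Flange 4 mm thick, white pointers at both bar ends. z up; half a turn gives the same lid.
- lid_lug (a point): Underside of the lug at the lid's +x pointer, 32.5 mm from the axis, 38 mm below lid_grip; a like lug at -x. Lugs 10 mm wide, 5 thick, reaching 35 mm from the axis. They stick out of a round plug under the flange (54 mm across, 16 long, tapered foot, reaching 4 mm below the lugs). Flange underside: 26 mm below lid_grip.
- socket (a point): Centre of the collar mouth at the collar's top, 98 mm above the table. Grinder: fixed upright cylinder, 100 mm across, steel with a black collar 80 mm across. Mouth 58 mm wide inside a ledge 5 mm thick, cut by notches at +x and -x. Lid home: flange flat on the collar, lid_grip 26 mm above this point (38 if the lugs stand on the ledge), lid x along this x or turned half round.
- notch (a point): Middle of the collar notch at the socket's +x, at the collar's top, 34.5 mm from the axis; a like notch at -x. 28 degrees wide, open to 36.5 mm from the axis: a lug has about 5 degrees of play each way. Once down, the lid turns only clockwise from above (negative about z), lugs under the ledge, 2 mm free in height.
- pulse_rib (a point): Top of the middle one of three raised white ribs on the shoulder round the collar, 44 mm from the axis, 35 degrees clockwise of the notch: the pulse position of the lid's pointer. The first rib is at the notch. The same three ribs repeat on the opposite side.
- lock_rib (a point): Top of the last rib, 70 degrees clockwise of the notch: locked on. From 49 degrees of lid turn two sprung noses resist more, and at 59 degrees the lid clicks over into the lock.
- pulse_ring (a joint): Sprung ring under the ledge, rad: 0 at rest, grows as the lugs push it clockwise. It is met when the lid is about 5 degrees past the notch, so it reads about 0.52 with the lid at the middle rib, 0.94 at the click. It pushes the lid back with 0.05 N m at 0, 0.11 N m at the middle rib.
- mug: Bystander: black stoneware mug, 82x116x95 mm; origin at the centre of its underside.
- sugar_tin: Bystander: round tin, 92 mm across, 96 mm high; origin at the centre of its underside.
- scoop: Bystander: black coffee scoop, 46x119x28 mm, lying; origin under its centre.
- teaspoon: Bystander: steel teaspoon, 130x27x11 mm, lying; origin under its centre.

How it is judged:
On the way, in this order (a step that is already met when the one before it is completed fails the run):
1. the lid sits flat in the collar, its lugs through the notches, not yet turned to the pulse position (z of lid_grip in the frame of socket below 0.029 m and horizontal distance between lid_grip and socket below 0.005 m and angle between lid_grip's own z axis and vertical below 0.08 rad and value of joint pulse_ring below 0.3 rad), for 0.1 s.
2. the lid is turned clockwise to the middle rib against the spring (angle between the x axis of lid_grip and the x axis of socket, either way round between 0.48 and 0.74 rad and value of joint pulse_ring above 0.37 rad), for 0.2 s.
At the end, for the whole second after the job is handed in: The lid sits in the collar (within 3 mm of fully down, 5 mm of the axis, upright within 4.5 degrees), turned clockwise 27.5 to 42.5 degrees from the notches (middle rib at 35) with the sprung ring pushed round by it, and the fingers still hold it there through the last second (all of step 2 and value of joint pulse_ring below 0.7 rad and z of lid_grip in the frame of socket below 0.029 m and horizontal distance between lid_grip and socket below 0.005 m and angle between lid_grip's own z axis and vertical below 0.08 rad and contact force between the fingers and lid above 1 N); the arm keeps its last pose, push and grip.
It fails at once if the lid is turned over the click into the lock (value of joint pulse_ring above 0.9 rad).
It fails at once if the mug is shifted or tipped (distance of mug from where it was at the start of the episode above 0.03 m or angle between mug's own z axis and vertical above 0.4 rad).
It fails at once if the sugar tin is shifted or tipped (distance of sugar_tin from where it was at the start of the episode above 0.03 m or angle between sugar_tin's own z axis and vertical above 0.4 rad).
It fails at once if the scoop is shifted (distance of scoop from where it was at the start of the episode above 0.03 m).
It fails at once if the teaspoon is shifted (distance of teaspoon from where it was at the start of the episode above 0.03 m).
It also fails if it takes over 51 s, if anything falls off the work surface, if the arm or the gripper's body presses on something with over 40 N, if the wrist force passes 120 N, or if a joint passes its speed limit or range.

### The arm

A 7-joint arm with a two-finger parallel gripper is mounted at the origin on a cart in front of the work surface, level with it; the furniture and walls round the work are solid. World frame = base frame: x ahead of the robot, y to its left, z up, the work surface at z = 0. Lengths are in m, angles in rad, forces in N, time in s.
With the tool pointing down it reaches from about 0.425 to 0.95 m from the base axis. Payload 4.7 kg.
Tool frame: the origin (TCP) lies on the centre line of the jaws, within the pads' length; the fingertips stand 22 mm ahead of it and the grasp point (between the pads) lies 3 mm ahead of it; z points along the fingers, y is the line along which they close (so a half turn about z gives the same grasp; the last joint's range is limited). The gripper opens to 85 mm and grips with 20 to 120 N. Pads are 22 mm wide; open, the fingers measure 114 mm over their backs; the gripper's body (76 mm by 85 mm) begins 54 mm behind the grasp point. The pads swing forward as they close: fully open they stand 13 mm farther back than shut.
Start: joints at [-1.349, 0.469, -0.049, 1.532, 0.024, 1.141, -0.082], TCP at [0.167, 0.654, 0.253] pointing down, gripper open.
Joint ranges: [-2.59, 2.59], [-0.33, 1.99], [-1.39, 1.29], [0.1, 2.45], [-1.04, 4.18], [0.21, 1.99], [-2.66, 2.66]. Speed limits (rad/s): [2.57, 2.57, 3.14, 3.14, 3.14, 3.14, 3.14].

### API

Orientations are given as a unit quaternion [w, x, y, z].
In Python, from plant import arm gives the robot as it stands. The module is installed in compiled form; this text tells all that it offers.
- The arm moves only by the shell command python3 -m crank 'ROWS' [FORCE]. ROWS is JSON, a list that holds one entry, the list of rows, each a list of 7 numbers: the shift along the world's x, y, z in units of 0.25 m (1.0 is 0.25 m), then the turn, a rotation vector about the world's x, y, z in units of 2 rad (1.0 is 2 rad), then the gripper command: -1 is fully open, 1 is shut, values between are in proportion. A call has 1 to 8 rows; each row shifts and turns the commanded pose from where the row before left it; what a row does not reach is not made up. A row lasts 1/12 s, in which the tool goes at most 41.7 mm and 7.16 degrees, less where a joint would pass 70% of its speed; a pose out of reach is approached as far as the arm can. A call with a number of a shift or a turn outside -1 to 1 is refused whole. A call with a gripper value outside its range is refused whole. The fingers move at their own pace and stop on an object; FORCE is the grip in N (left out, the last holds). Time passes only in rows, so rows that do not move let the fingers close. It gives the time, the measured TCP pose, the force, the opening and the grip force at its end, in the units of the state.
- arm.observe(): the state, without advancing time (a new reading comes with each control period).
- arm.read_camera(name): name is "scene" or "top" or "wrist"; returns (picture, depth): 480x640x3 uint8, red, green, blue; 480x640 float32, m along the optical axis (not along the pixel's ray), 0 where there is no reading.
- arm.calibration(name): a dict with "mtx" (3x3 intrinsics, pixels), "rvec" (rotation vector, rad) and "tvec" (3), from world to camera coordinates, as OpenCV has them; the wrist camera has in their place "mount" (4x4, takes a point from camera to tool coordinates, whose origin is the TCP and whose axes are the flange's). Camera axes: x right, y down, z forward; pixel columns grow to the right and rows downward; lengths in m; the calibration is good to about 2 mm. The wrist camera is an equidistant fisheye: a pixel r from the principal point sees the ray r / f radians off the axis. A picture is of the moment at which its call begins: read the wrist's pose just before it. calibration takes no time and is no camera call.
- arm.sign_off(): hands the job in; it is judged then, once.
The state is a dict: "time_s": time; "qpos": joint angles; "qd": joint speeds; "joint_torque": joint torques, N m; "eef_pos": TCP position; "tcp_rot": TCP orientation; "ft_force": force on the tool from outside, world axes, zero at the start; "moment": the same for the moment, N m; "finger_gap": finger opening in m; "finger_force": force on a finger pad.
Only numpy, scipy, OpenCV 4.12 (cv2) and the standard library are available. Lean on these libraries where they do the work, as an engineer would, in place of code of your own. Each camera call takes 0.05 s, during which the arm holds its last target. There are 200 camera calls.

## Working session

There is one attempt and no reset: what is moved stays moved. The work goes in short steps, Python scripts to look and compute and a shell command to move; the robot and the scene stay as the last step left them, time stands still between calls to the robot, and variables do not carry over. Pictures are saved under pics/ and viewed, at most 10 in all, crops included, and the job is handed in when it is done.

```bash
mkdir -p pics
cat > h.py <<'E'
import numpy as np, cv2
from plant import arm
def pts(name,d):
    c=arm.calibration(name);K=np.array(c["mtx"]);R=cv2.Rodrigues(np.array(c["rvec"],float))[0];t=np.array(c["tvec"],float).ravel()
    v,u=np.mgrid[0:480,0:640]
    P=np.stack([(u-K[0,2])/K[0,0]*d,(v-K[1,2])/K[1,1]*d,d],-1)
    W=(P-t)@R
    W[d==0]=np.nan
    return W
E
python3 - <<'E'
from h import *
print(arm.observe())
for n in("scene","top"):
    p,d=arm.read_camera(n); cv2.imwrite(f"pics/{n}0.png",p[...,::-1]); np.savez(f"{n}0.npz",p=p,d=d)
    c=arm.calibration(n);print(n,c)
print(arm.calibration("wrist"))
E
```

```text
{'time_s': 0.0, 'qpos': array([-1.34889098,  0.46944215, -0.04856628,  1.53368196,  0.02409811,
        1.14096979, -0.0823022 ]), 'qd': array([ 0.00145438,  0.00053132, -0.00113917, -0.00117486, -0.00038997,
        0.00141782,  0.0001417 ]), 'joint_torque': array([ 6.34923367e-07, -5.10308933e+01, -4.69934300e-02, -2.37714028e+01,
        1.04690058e-02,  7.38279341e-03,  6.47147402e-07]), 'eef_pos': array([0.16739666, 0.6533692 , 0.25226586]), 'tcp_rot': array([-7.99583549e-05,  1.25072809e-01,  9.92147103e-01, -9.54572920e-04]), 'ft_force': array([0.19553565, 0.99497125, 1.02836731]), 'moment': array([-0.07590433,  0.00733209, -0.00470582]), 'finger_force': 0.0, 'finger_gap': 0.08513410904130893}
scene {'mtx': array([[602.06667747,   0.        , 314.99712261],
       [  0.        , 602.06667747, 252.3719207 ],
       [  0.        ,   0.        ,   1.        ]]), 'rvec': array([ 2.53442577, -0.69649472,  0.1901345 ]), 'tvec': array([-0.52519729,  0.26351185,  1.18500882])}
top {'mtx': array([[508.42259738,   0.        , 322.05252735],
       [  0.        , 508.42259738, 246.02459348],
       [  0.        ,   0.        ,   1.        ]]), 'rvec': array([ 2.18617441, -2.1222032 ,  0.19778801]), 'tvec': array([-0.07057618,  0.60024279,  0.86593844])}
{'mtx': array([[371.64829954,   0.        , 326.72124287],
       [  0.        , 371.64829954, 233.34301984],
       [  0.        ,   0.        ,   1.        ]]), 'mount': array([[-6.51214665e-04, -9.60516224e-01, -2.78223217e-01,
         7.20876192e-02],
       [ 9.99999468e-01, -8.48060338e-04,  5.87159465e-04,
         1.54847482e-03],
       [-7.99926268e-04, -2.78222686e-01,  9.60516266e-01,
        -1.20721516e-01],
       [ 0.00000000e+00,  0.00000000e+00,  0.00000000e+00,
         1.00000000e+00]])}
```

View pics/top0.png

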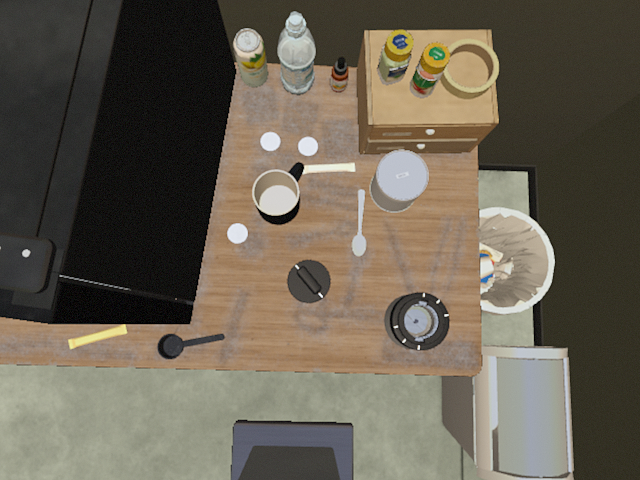

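View pics/scene0.png

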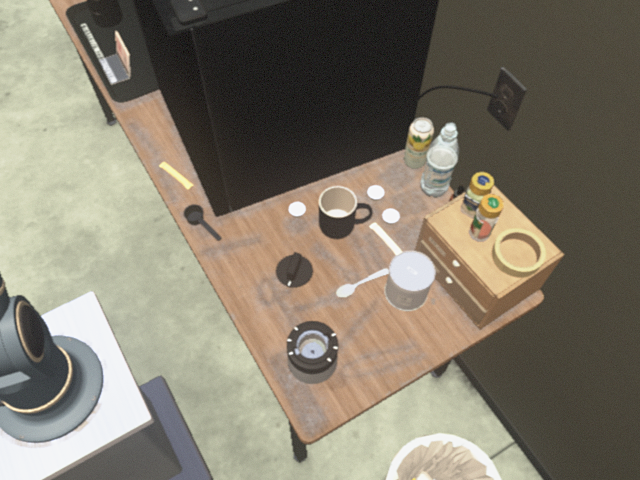

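The top view shows the lid at about (309,282), with pointers at (297,266) and (322,297), and the grinder collar at about (420,320) with white ribs round it. The mug is near (278,195), the tin (400,178), the teaspoon (360,225) and the scoop (180,345). Next I compute positions.

Run:
```python
from h import *
for n,lid,gr in(("top",(309,282),(420,320)),("scene",(294,270),(313,347))):
    z=np.load(n+"0.npz");p,d=z["p"],z["d"];W=pts(n,d)
    print(n,"lidpt",W[lid[1],lid[0]].round(3))
    g=p.max(2).astype(int)
    U=np.mgrid[0:480,0:640]
    near=lambda c,r:(abs(U[1]-c[0])<r)&(abs(U[0]-c[1])<r)
    # collar top
    m=near(gr,45)&(abs(W[...,2]-.098)<.006)
    q=W[m][:,:2]; (c,r)=cv2.minEnclosingCircle(q.astype(np.float32)); print("collar",m.sum(),c,r,np.median(W[m][:,2]))
    m=near(lid,30)&(abs(W[...,2]-.020)<.006)&(g<90); (c,r)=cv2.minEnclosingCircle(W[m][:,:2].astype(np.float32)); print("flange",m.sum(),c,r,np.median(W[m][:,2]))
    m=near(lid,30)&(W[...,2]>.045);print("bar",m.sum(),cv2.minAreaRect(W[m][:,:2].astype(np.float32)),np.median(W[m][:,2]) if m.any() else 0)
    for nm,cc in(("lid",lid),("gr",gr)):
        m=(near(cc,38)&(p.min(2)>(165))).astype(np.uint8)
        k,L,S,C=cv2.connectedComponentsWithStats(m)
        for i in range(1,k):
            if S[i,4]>3: print(nm,S[i,4],C[i].round(1),np.nanmedian(W[L==i],0).round(4))
```

```text
top lidpt [ 0.536 -0.031  0.05 ]
collar 1288 (0.4729636609554291, -0.22095374763011932) 0.0485834926366806 0.09504019213610934
flange 1059 (0.541201651096344, -0.030671844258904457) 0.03958209976553917 0.01855013197387781
bar 306 ((0.5404286980628967, -0.0313728041946888), (0.053452860563993454, 0.018245115876197815), 41.85851287841797) 0.05209420452625005
lid 10 [296.5 266.5] [ 0.5671 -0.0076  0.0173]
lid 13 [320.6 295. ] [ 0.5159 -0.0539  0.0198]
gr 8 [423.5 294.5] [ 0.5175 -0.2247  0.0938]
gr 8 [437.8 301.1] [ 0.5072 -0.2496  0.0956]
gr 9 [422.2 302.9] [ 0.5039 -0.2256  0.0789]
gr 20 [410.6 314.8] [ 0.4836 -0.212   0.0532]
gr 11 [446.1 314.8] [ 0.4842 -0.2626  0.0946]
gr 13 [406.  318.6] [ 0.4782 -0.2044  0.0466]
gr 21 [420.4 324.3] [ 0.4666 -0.2284  0.0532]
gr 9 [407.6 326.4] [ 0.4642 -0.2065  0.0467]
gr 8 [395.5 326.5] [ 0.4628 -0.1777  0.0952]
gr 4 [434.5 329. ] [ 0.4604 -0.2471  0.0794]
gr 10 [403.5 340.5] [ 0.4393 -0.1913  0.0938]
gr 8 [419.  338.8] [ 0.443  -0.2215  0.0789]
gr 10 [418.5 347. ] [ 0.4302 -0.2167  0.0943]
scene lidpt [ 0.533 -0.045  0.05 ]
collar 1229 (0.47125598788261414, -0.22113843262195587) 0.0494479276239872 0.09697035307635403
flange 564 (0.5382687449455261, -0.0331241711974144) 0.03856383264064789 0.020913224440113884
bar 217 ((0.5376302003860474, -0.03206881880760193), (0.055011093616485596, 0.019156698137521744), 42.48664855957031) 0.05401219416538612
lid 10 [288.9 283.2] [ 0.5149 -0.053   0.0207]
gr 10 [295.5 328. ] [ 0.4618 -0.1787  0.0969]
gr 90 [313.4 334.9] [ 0.4913 -0.1974  0.081 ]
gr 10 [333.5 334. ] [ 0.5178 -0.2245  0.0945]
gr 10 [288.8 339.7] [ 0.4396 -0.1915  0.0957]
gr 327 [312.8 348.3] [ 0.479  -0.215   0.0506]
gr 11 [335.1 347.2] [ 0.5059 -0.2496  0.0953]
gr 17 [297.1 351.1] [ 0.4434 -0.2125  0.0817]
gr 10 [290.5 353. ] [ 0.4287 -0.2165  0.0964]
gr 9 [328.7 359.1] [ 0.4835 -0.2639  0.0958]
```

Run:
```python
from h import *
for n in("top","scene"):
    z=np.load(n+"0.npz");W=pts(n,z["d"])
    for lo,hi in((-.3,.0),(0,.1),(.1,.15),(.15,.2),(.2,.3),(.3,.4),(.4,.6)):
        m=(W[...,1]>lo)&(W[...,1]<hi)&(W[...,2]>.11)&(W[...,0]>.25)
        if m.sum()>20: print(n,lo,hi,m.sum(),"minx",np.percentile(W[m][:,0],1).round(3),"z",np.percentile(W[m][:,2],[5,50,99]).round(3))
    m=(W[...,2]>.11)&(W[...,0]>.4)&(W[...,0]<.75)&(W[...,1]>0);print("min y",np.percentile(W[m][:,1],[0,1,5]))
    s=z["p"]
W=pts("scene",np.load("scene0.npz")["d"])
for uv in((338,205),(410,275),(345,290),(388,272),(195,215),(218,238)):print(uv,W[uv[1],uv[0]].round(3))
A=np.array([[.5175,-.2247],[.507,-.2496],[.4838,-.263],[.4302,-.2167],[.4393,-.1913],[.4625,-.178]])
c=A.mean(0);print(c,np.hypot(*(A-c).T),np.degrees(np.arctan2(*(A-c).T[::-1])))
```

```text
top -0.3 0.0 15447 minx 0.793 z [0.118 0.149 0.255]
top 0 0.1 2268 minx 0.908 z [0.114 0.132 0.21 ]
top 0.1 0.15 11967 minx 0.713 z [0.129 0.322 0.521]
top 0.15 0.2 41342 minx 0.459 z [0.188 0.479 0.535]
top 0.2 0.3 13761 minx 0.464 z [0.522 0.524 0.536]
min y [0.14483895 0.14660258 0.14941468]
scene -0.3 0.0 37890 minx 0.794 z [0.138 0.326 0.592]
scene 0 0.1 6011 minx 0.91 z [0.126 0.296 0.473]
scene 0.1 0.15 15838 minx 0.711 z [0.133 0.318 0.487]
scene 0.15 0.2 25358 minx 0.455 z [0.143 0.368 0.533]
scene 0.2 0.3 2110 minx 0.456 z [0.17  0.505 0.538]
scene 0.3 0.4 822 minx 0.467 z [0.137 0.328 0.487]
scene 0.4 0.6 908 minx 0.479 z [0.127 0.257 0.415]
min y [0.14299866 0.1463076  0.14883409]
(338, 205) [0.709 0.061 0.026]
(410, 275) [ 0.715 -0.196  0.096]
(345, 290) [ 0.614 -0.12   0.002]
(388, 272) [ 0.684 -0.165  0.089]
(195, 215) [0.42  0.218 0.003]
(218, 238) [0.434 0.121 0.027]
[ 0.47338333 -0.22055   ] [0.04431143 0.04442953 0.04370937 0.04335462 0.04491365 0.04391981] [ -5.37392882 -40.83208976 -76.21279793 174.90527825 139.36411342
 104.34737258]
```

The ribs' radius of 44 mm matches the spec. Socket centre is (0.473,-0.2205) with yaw -5.5°. The lid is at (0.539,-0.0315) with yaw 42°. The tall black box fills x>0.455, y>0.145, so I retract first and then swing round it.

```bash
python3 -m crank '[[[-0.033,-0.127,0,0,0,0,-1],[-0.033,-0.127,0,0,0,0,-1],[-0.033,-0.127,0,0,0,0,-1],[-0.033,-0.127,0,0,0,0,-1],[-0.033,-0.127,0,0,0,0,-1],[-0.033,-0.127,0,0,0,0,-1],[-0.033,-0.127,0,0,0,0,-1],[-0.02,-0.08,0,0,0,0,-1]]]' ; python3 -c "
from plant import arm
o=arm.observe();print(o['qpos'])"
```

```text
time_s: 0.77
eef_pos: [0.104, 0.4082, 0.2527]
tcp_rot: [0.0, 0.125, 0.992, -0.001]
ft_force: [0.7, -0.3, 0.2]
finger_gap: 0.0849
finger_force: 0.0
[-1.33964053  0.05516193 -0.08526818  2.09191401  0.00565692  0.9972275
 -0.10770465]
```

```bash
python3 -m crank '[[[-0.035,-0.136,0,0,0,0,-1],[0.154,-0.048,0,0,0,-0.0524,-1],[0.148,-0.064,0,0,0,-0.0524,-1],[0.140,-0.079,0,0,0,-0.0524,-1],[0.131,-0.093,0,0,0,-0.0524,-1],[0.121,-0.106,0,0,0,-0.0524,-1],[0.109,-0.118,0,0,0,-0.0524,-1],[0,0,0,0,0,0,-1]]]' ; python3 -c "
from h import *
o=arm.observe();print(o['qpos'],np.hypot(*o['eef_pos'][:2]))
p,d=arm.read_camera('scene');cv2.imwrite('pics/s1.png',p[...,::-1])"
```

```text
time_s: 1.43
eef_pos: [0.3009, 0.245, 0.2532]
tcp_rot: [0.001, 0.432, 0.902, -0.001]
ft_force: [-0.2, 1.0, -0.3]
finger_gap: 0.0854
finger_force: 0.0
[-1.0242174  -0.02141247  0.22868321  2.16817134  0.00809887  0.99481221
 -0.12371046] 0.38805991468608503
```

View pics/s1.png

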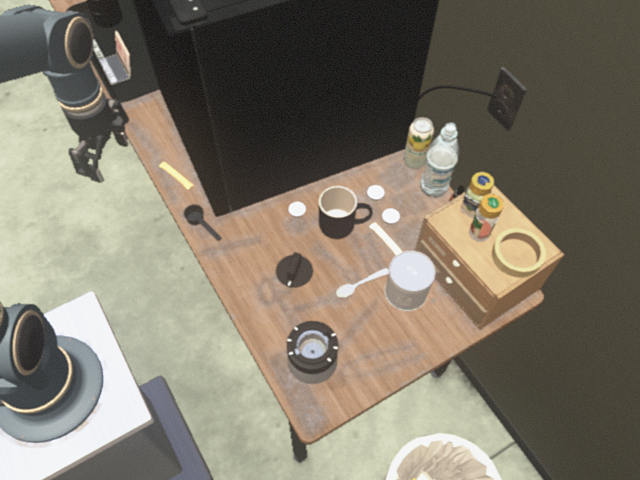

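The arm is well clear of the box, with the gripper at about (95,150), so I continue the arc.

```bash
python3 -m crank '[[[0.095,-0.130,0,0,0,-0.0524,-1],[0.081,-0.139,0,0,0,-0.0524,-1],[0.066,-0.147,0,0,0,-0.0524,-1],[0.05,-0.153,0,0,0,-0.0524,-1],[0.034,-0.157,0,0,0,-0.0524,-1],[0.017,-0.160,0,0,0,-0.0524,-1],[0,-0.15,0,0,0,-0.06,-1],[0,0,0,0,0,-0.06,-1]]]' ; python3 -c "
from h import *
o=arm.observe();print(o['qpos'],np.hypot(*o['eef_pos'][:2]))"
```

```text
time_s: 2.15
eef_pos: [0.3819, -0.0137, 0.2534]
tcp_rot: [0.0, 0.772, 0.636, -0.0]
ft_force: [0.2, 0.6, 0.1]
finger_gap: 0.0853
finger_force: 0.0
[-0.6629045  -0.05866468  0.57437534  2.1933602   0.03877859  0.99792884
 -0.3019709 ] 0.38215983790340047
```

```bash
python3 -m crank '[[[0.105,-0.012,-0.06,0,0,-0.0537,-1],[0.105,-0.012,-0.06,0,0,-0.0537,-1],[0.105,-0.012,-0.06,0,0,-0.0537,-1],[0.105,-0.012,-0.06,0,0,-0.0537,-1],[0.105,-0.012,-0.06,0,0,-0.0537,-1],[0.105,-0.012,-0.06,0,0,-0.0537,-1],[0,0,0,0,0,0,-1],[0,0,0,0,0,0,-1]]]' ; python3 -c "
from h import *
o=arm.observe();print(o['qpos'],o['eef_pos'],o['tcp_rot'])
p,d=arm.read_camera('wrist');cv2.imwrite('pics/w1.png',p[...,::-1]);np.savez('w1.npz',p=p,d=d,pos=o['eef_pos'],q=o['tcp_rot'])"
```

```text
time_s: 2.82
eef_pos: [0.5399, -0.0251, 0.1615]
tcp_rot: [0.0, 0.93, 0.367, -0.002]
ft_force: [-1.0, 0.6, -0.6]
finger_gap: 0.085
finger_force: 0.0
[-0.54189585  0.40985267  0.65482326  1.97576344 -0.3224849   0.86392661
 -0.53244388] [ 0.53994661 -0.02506076  0.16145195] [ 4.25252680e-06  9.30125067e-01  3.67237469e-01 -2.00039632e-03]
```

View pics/w1.png

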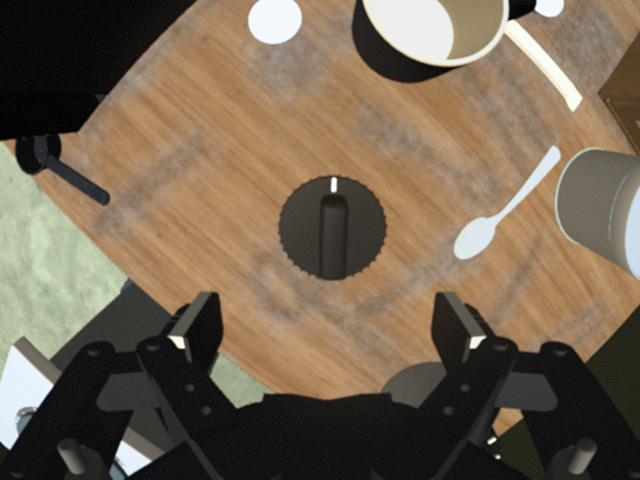

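The wrist view shows the lid at (332,228), its bar running vertically in the image and its pointer at (333,184). The fingers are at columns 210 and 445. Now I measure the bar.

```bash
cat >> h.py <<'E'
from scipy.spatial.transform import Rotation as Ro
def wpts(d,pos,q):
    c=arm.calibration("wrist");K=np.array(c["mtx"]);M=np.array(c["mount"])
    v,u=np.mgrid[0:480,0:640]
    x=(u-K[0,2])/K[0,0];y=(v-K[1,2])/K[1,1];th=np.hypot(x,y)+1e-9
    k=np.tan(th)/th
    P=np.stack([x*k*d,y*k*d,d],-1)
    T=P@M[:3,:3].T+M[:3,3]
    W=T@Ro.from_quat([q[1],q[2],q[3],q[0]]).as_matrix().T+pos
    W[d==0]=np.nan
    return W
E
python3 - <<'E'
from h import *
z=np.load("w1.npz");W=wpts(z["d"],z["pos"],z["q"]);p=z["p"]
print(z["d"][228,333],W[228,333],W[300,500])
U=np.mgrid[0:480,0:640];n=(abs(U[1]-332)<65)&(abs(U[0]-228)<60)
Z=W[...,2]
m=n&(abs(Z-.054)<.005);print("bar",m.sum(),cv2.minAreaRect(W[m][:,:2].astype(np.float32)),np.median(Z[m]))
m=n&(abs(Z-.02)<.005);print("fl",m.sum(),cv2.minEnclosingCircle(W[m][:,:2].astype(np.float32)),np.median(Z[m]))
m=n&(p.min(2)>180);print(W[m].mean(0))
E
```

```text
0.23614842 [ 0.54725252 -0.02046917  0.05429136] [ 5.92141523e-01 -1.90332566e-01 -5.32943208e-04]
bar 2139 ((0.5396687984466553, -0.02754579670727253), (0.05311938747763634, 0.018187658861279488), 42.14787292480469) 0.05366007335648722
fl 6506 ((0.5393692851066589, -0.02759074978530407), 0.04108615592122078) 0.020025356354903615
[ 0.56427013 -0.00538053  0.02132219]
```

```bash
python3 -m crank '[[[0,-0.003,-0.09,0,0,0,-1],[0,-0.003,-0.09,0,0,0,-1],[-0.002,-0.003,-0.09,0,0,0,-1],[0,-0.003,-0.09,0,0,0,-1],[0,-0.003,-0.07,0,0,0,-1],[0,0,-0.016,0,0,0,-1],[0,0,0,0,0,0,-1],[0,0,0,0,0,0,-1]]]' && python3 -m crank '[[[0,0,0,0,0,0,0.2],[0,0,0,0,0,0,0.3],[0,0,0,0,0,0,0.4],[0,0,0,0,0,0,0.5],[0,0,0,0,0,0,0.6],[0,0,0,0,0,0,1],[0,0,0,0,0,0,1],[0,0,0,0,0,0,1]]]' 60
```

```text
time_s: 3.53
eef_pos: [0.5398, -0.0297, 0.0532]
tcp_rot: [-0.0, 0.931, 0.366, 0.001]
ft_force: [0.6, 0.1, -0.4]
finger_gap: 0.0856
finger_force: 0.0
time_s: 4.2
eef_pos: [0.5398, -0.0301, 0.0522]
tcp_rot: [0.0, 0.931, 0.366, 0.0]
ft_force: [-0.4, 0.4, 3.2]
finger_gap: 0.0168
finger_force: 59.5
```

```bash
python3 -m crank '[[[0,0,0.03,0,0,0,1],[0,0,0.08,0,0,0,1],[0,0,0.1,0,0,0,1],[0,0,0.1,0,0,0,1],[0,0,0.1,0,0,0,1],[0,0,0.1,0,0,0,1],[0,0,0.08,0,0,0,1],[0,0,0,0,0,0,1]]]'
python3 - <<'E'
from h import *
o=arm.observe();print(o['qpos'],o['eef_pos'],o['tcp_rot'],o['finger_gap'])
p,d=arm.read_camera('wrist');cv2.imwrite('pics/w2.png',p[...,::-1]);np.savez('w2.npz',p=p,d=d,pos=o['eef_pos'],q=o['tcp_rot'])
W=wpts(d,o['eef_pos'],o['tcp_rot'])
R=Ro.from_quat(np.roll(o['tcp_rot'],-1)).as_matrix()
T=(W-o['eef_pos'])@R
np.save('T2.npy',T)
# white pointer and flange rim in tool frame
n=(abs(T[...,0])<.06)&(abs(T[...,1])<.06)&(T[...,2]>.015)&(T[...,2]<.05)
m=n&(p.min(2)>170);print("ptr",m.sum(),np.nanmedian(T[m],0) if m.any() else 0)
m=n&(T[...,2]>.024)&(T[...,2]<.038);print(m.sum(),np.percentile(T[m],[1,50,99],axis=0),cv2.minEnclosingCircle(T[m][:,:2].astype(np.float32)))
E
```

```text
time_s: 4.87
eef_pos: [0.5416, -0.0307, 0.2033]
tcp_rot: [0.001, 0.931, 0.366, 0.004]
ft_force: [0.5, -0.0, 0.0]
finger_gap: 0.0168
finger_force: 58.7
[-0.56960196  0.35292494  0.69421012  1.94043824 -0.27982475  0.93695418
 -0.56191146] [ 0.54155026 -0.0306557   0.20326499] [0.00097273 0.93079129 0.36553271 0.00352956] 0.016807364735758414
ptr 181 [ 0.03504859 -0.00205258  0.03078971]
11375 [[-0.01462241 -0.04022509  0.02958343]
 [ 0.01815283 -0.0020526   0.03215507]
 [ 0.04027685  0.03582167  0.03434355]] ((0.0012987519148737192, -0.002287092385813594), 0.04112344980239868)
```

View pics/w2.png

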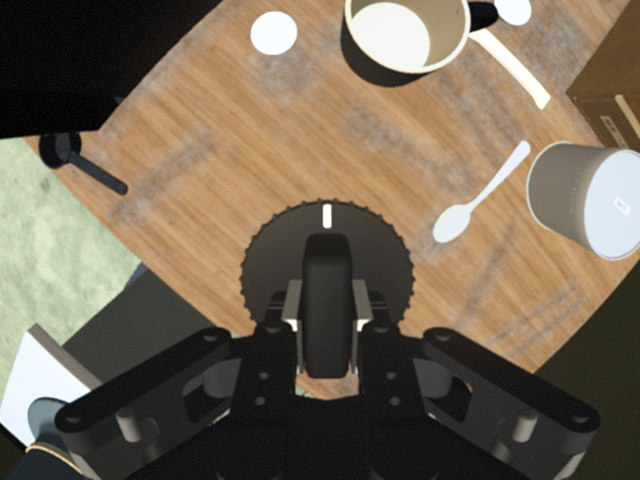

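The lid is held square, with its pointer at (327,215) and the bar centred between the pads. In the wrist frame its centre is about (0.0005,-0.002). I now move to just short of the grinder so the wrist camera sees both lid and collar.

```bash
python3 -m crank '[[[-0.0895,-0.1036,0.01,0,0,-0.0603,1],[-0.0895,-0.1036,0.01,0,0,-0.0603,1],[-0.0895,-0.1036,0,0,0,-0.0603,1],[-0.0895,-0.1036,0,0,0,-0.0603,1],[-0.0895,-0.1036,0,0,0,-0.0603,1],[-0.0895,-0.1036,0,0,0,-0.0603,1],[-0.0895,-0.1036,0,0,0,-0.0603,1],[0,0,0,0,0,0,1]]]' && python3 -m crank '[[[0,0,0,0,0,0,1],[0,0,0,0,0,0,1],[0,0,0,0,0,0,1]]]'
python3 - <<'E'
from h import *
o=arm.observe();print(o['qpos'],o['eef_pos'],o['tcp_rot'],o['finger_gap'])
p,d=arm.read_camera('wrist');cv2.imwrite('pics/w3.png',p[...,::-1]);np.savez('w3.npz',p=p,d=d,pos=o['eef_pos'],q=o['tcp_rot'])
E
```

```text
time_s: 5.58
eef_pos: [0.377, -0.2153, 0.2033]
tcp_rot: [-0.0, 0.999, -0.054, -0.002]
ft_force: [-0.3, 0.9, -1.4]
finger_gap: 0.017
finger_force: 58.8
time_s: 5.83
eef_pos: [0.3833, -0.2103, 0.2038]
tcp_rot: [0.0, 0.999, -0.046, -0.001]
ft_force: [-0.0, -1.0, -0.1]
finger_gap: 0.0164
finger_force: 58.8
[-0.48238986  0.19684551  1.02069096  2.16527727 -0.21633941  0.88503379
 -0.99536266] [ 0.38330526 -0.21027755  0.20382123] [ 3.40646879e-05  9.98928241e-01 -4.62820668e-02 -5.82366560e-04] 0.016412170268426975
```

View pics/w3.png

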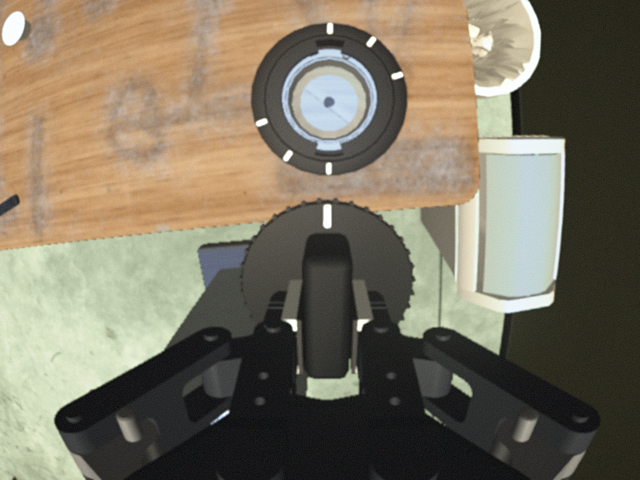

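The six ribs are at (330,28), (371,41), (397,75), (262,122), (288,155) and (328,168). The notches lie on the vertical line through about (329,100), in line with the lid pointer at (327,215).

Run:
```python
from h import *
z=np.load("w3.npz");p=z["p"];W=wpts(z["d"],z["pos"],z["q"])
R=Ro.from_quat(np.roll(z["q"],-1)).as_matrix();T=(W-z["pos"])@R
m=((p.min(2)>190)).astype(np.uint8);m[:, :240]=0;m[:,420:]=0;m[235:]=0
k,L,S,C=cv2.connectedComponentsWithStats(m)
rib=[]
for i in range(1,k):
    if 15<S[i,4]<250:
        t=np.nanmedian(T[L==i],0);print(S[i,4],C[i].round(1),t.round(4),np.nanmedian(W[L==i],0).round(4))
        if np.hypot(C[i][0]-330,C[i][1]-98)>60 and C[i][1]<180: rib.append(t)
rib=np.array(rib);c=rib.mean(0);e=rib-c
print(len(rib),"c tool",c,"r",np.hypot(e[:,0],e[:,1]).round(4),"ang",np.degrees(np.arctan2(e[:,1],e[:,0])).round(1),"world",R@c+z["pos"])
n=(abs(T[...,0])<.06)&(abs(T[...,1])<.06)&(T[...,2]>.026)&(T[...,2]<.036)
print("lid tool",cv2.minEnclosingCircle(T[n][:,:2].astype(np.float32)),np.percentile(T[n],[0.5,99.5],axis=0))
```

```text
62 [329.5  28. ] [ 0.1327 -0.0002  0.1074] [ 0.5154 -0.2224  0.0963]
57 [370.8  41.2] [0.1247 0.0248 0.1074] [ 0.5051 -0.2465  0.0963]
216 [314.8  60.9] [ 0.1183 -0.0062  0.1228] [ 0.5011 -0.2153  0.0809]
116 [366.1  78.5] [0.1046 0.0247 0.1227] [ 0.485  -0.2445  0.0809]
60 [397.  75.] [0.1036 0.0408 0.1073] [ 0.4826 -0.2604  0.0965]
59 [261.2 122. ] [ 0.0742 -0.042   0.1075] [ 0.461  -0.1753  0.0963]
137 [328.5 145.5] [ 0.0581 -0.0005  0.1228] [ 0.4413 -0.2151  0.081 ]
63 [287.3 155.4] [ 0.0532 -0.0262  0.1075] [ 0.4384 -0.1892  0.0963]
63 [328.5 168.1] [ 0.0452 -0.0012  0.1073] [ 0.4282 -0.2135  0.0965]
164 [326.9 216. ] [ 0.0331 -0.0018  0.0307] [ 0.4164 -0.2116  0.1731]
6 c tool [ 0.08894409 -0.00065661  0.10736931] r [0.0438 0.0439 0.0439 0.0439 0.0439 0.0437] ang [   0.6   35.5   70.5 -109.6 -144.5 -179.3] world [ 0.47180369 -0.21784948  0.09634871]
lid tool ((-0.0003045087796635926, -0.0019429292296990752), 0.04101580008864403) [[-0.01737721 -0.04073757  0.0290861 ]
 [ 0.03890237  0.03695458  0.03465652]]
```

```bash
python3 -m crank '[[[0.06,-0.006,0,0,0,-0.0048,1],[0.09,-0.0095,0,0,0,0,1],[0.09,-0.0095,0,0,0,0,1],[0.08,-0.009,0,0,0,0,1],[0.0365,-0.004,0,0,0,0,1],[0,0,-0.03,0,0,0,1],[0,0,-0.06,0,0,0,1],[0,0,-0.06,0,0,0,1]]]' && python3 -m crank '[[[0,0,-0.05,0,0,0,1],[0,0,-0.01,0,0,0,1],[0,0,0,0,0,0,1],[0,0,0,0,0,0,1],[0,0,0,0,0,0,1]]]'
```

```text
time_s: 6.55
eef_pos: [0.471, -0.2205, 0.1659]
tcp_rot: [-0.0, 0.999, -0.052, -0.0]
ft_force: [0.0, -0.8, -1.4]
finger_gap: 0.017
finger_force: 58.9
time_s: 6.97
eef_pos: [0.4723, -0.2212, 0.1526]
tcp_rot: [0.0, 0.999, -0.053, 0.001]
ft_force: [0.9, 0.1, -2.1]
finger_gap: 0.0168
finger_force: 58.8
```

```bash
python3 -m crank '[[[0,0.003,-0.01,0,0,0,1],[0,0,-0.01,0,0,0,1],[0,0,-0.01,0,0,0,1],[0,0,0,0,0,0,1]]]' && python3 -m crank '[[[0,0,-0.01,0,0,0,1],[0,0,-0.01,0,0,0,1],[0,0,0,0,0,0,1],[0,0,0,0,0,0,1]]]'; python3 -c "
from plant import arm
print(arm.observe()['moment'])"
```

```text
time_s: 7.3
eef_pos: [0.4718, -0.2199, 0.1439]
tcp_rot: [-0.0, 0.999, -0.052, -0.0]
ft_force: [-0.2, 0.1, -0.6]
finger_gap: 0.0168
finger_force: 58.8
time_s: 7.63
eef_pos: [0.4719, -0.2201, 0.1391]
tcp_rot: [0.0, 0.999, -0.053, -0.0]
ft_force: [-0.1, -0.2, -0.9]
finger_gap: 0.017
finger_force: 58.8
[-0.0432031  -0.00041979  0.05117536]
```

```bash
python3 -m crank '[[[0,0,-0.008,0,0,0,1],[0,0,-0.008,0,0,0,1],[0,0,-0.004,0,0,0,1],[0,0,0,0,0,0,1],[0,0,0,0,0,0,1]]]'
python3 - <<'E'
from h import *
o=arm.observe();print(o['moment'])
p,d=arm.read_camera('scene');W=pts('scene',d)
cv2.imwrite('pics/s4.png',cv2.resize(p[290:400,240:400,::-1],None,fx=4,fy=4))
E
```

```text
time_s: 8.05
eef_pos: [0.4719, -0.2202, 0.1343]
tcp_rot: [0.0, 0.999, -0.052, -0.0]
ft_force: [-0.2, -0.4, -0.7]
finger_gap: 0.0171
finger_force: 58.8
[-0.01054653 -0.07488504  0.06909831]
```

View pics/s4.png

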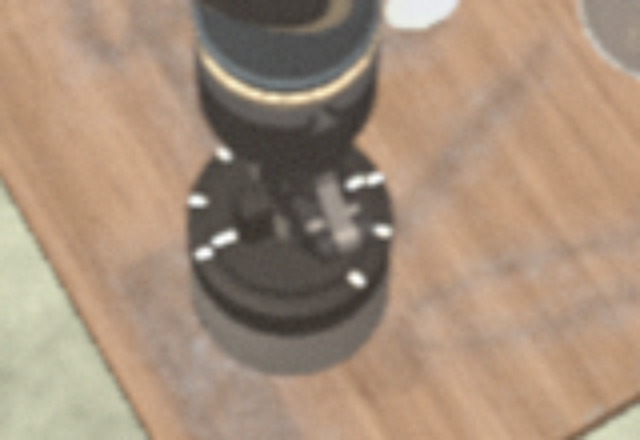

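In the crop, the lid is in the collar and its pointers, at (224,240) and (357,183), line up with the first ribs at (203,254) and (376,179). I lower it until I feel the seat.

```bash
python3 -m crank '[[[0,0,-0.004,0,0,0,1],[0,0,-0.003,0,0,0,1],[0,0,0,0,0,0,1],[0,0,0,0,0,0,1]]]' ; python3 -m crank '[[[0,0,-0.003,0,0,0,1],[0,0,-0.003,0,0,0,1],[0,0,0,0,0,0,1]]]'
```

```text
time_s: 8.43
eef_pos: [0.4721, -0.2203, 0.1339]
tcp_rot: [-0.001, 0.999, -0.053, 0.0]
ft_force: [-3.7, 2.8, 11.2]
finger_gap: 0.0169
finger_force: 60.5
time_s: 8.68
eef_pos: [0.4721, -0.2203, 0.1338]
tcp_rot: [-0.002, 0.999, -0.053, 0.0]
ft_force: [-7.3, 6.3, 25.8]
finger_gap: 0.0166
finger_force: 62.6
```

```bash
python3 -m crank '[[[0,0,0.006,0,0,0,1],[0,0,0,0,0,0,1],[0,0,0,0,0,-0.02,1],[0,0,0,0,0,-0.03,1],[0,0,0,0,0,-0.03,1],[0,0,0,0,0,-0.03,1],[0,0,0,0,0,-0.03,1],[0,0,0,0,0,0,1]]]' 90; python3 -c "
from plant import arm
print(arm.observe()['moment'])"
```

```text
time_s: 9.35
eef_pos: [0.4733, -0.2203, 0.134]
tcp_rot: [-0.0, 0.981, -0.192, 0.001]
ft_force: [-0.6, 1.0, 11.7]
finger_gap: 0.0163
finger_force: 89.6
[ 0.57746725  0.32792963 -0.1458476 ]
```

```bash
python3 -m crank '[[[0,0,0,0,0,-0.03,1],[0,0,0,0,0,-0.03,1],[0,0,0,0,0,-0.03,1],[0,0,0,0,0,-0.03,1],[0,0,0,0,0,-0.028,1],[0,0,0,0,0,-0.015,1],[0,0,0,0,0,0,1],[0,0,0,0,0,0,1]]]' 90
python3 - <<'E'
from h import *
o=arm.observe();print(o['moment'],o['qpos'],2*np.degrees(np.arctan2(o['tcp_rot'][2],o['tcp_rot'][1])))
p,d=arm.read_camera('wrist');cv2.imwrite('pics/w5.png',p[...,::-1]);np.savez('w5.npz',p=p,d=d,pos=o['eef_pos'],q=o['tcp_rot'])
E
```

```text
time_s: 10.02
eef_pos: [0.4733, -0.2204, 0.134]
tcp_rot: [-0.0, 0.938, -0.348, 0.001]
ft_force: [-0.7, 2.0, 11.8]
finger_gap: 0.0165
finger_force: 89.5
[0.43606851 0.32585423 0.07511155] [-0.39244197  0.54709231  1.00821948  2.0536417  -0.61398119  0.8719489
 -1.31368758] -40.67973895700488
```

View pics/w5.png

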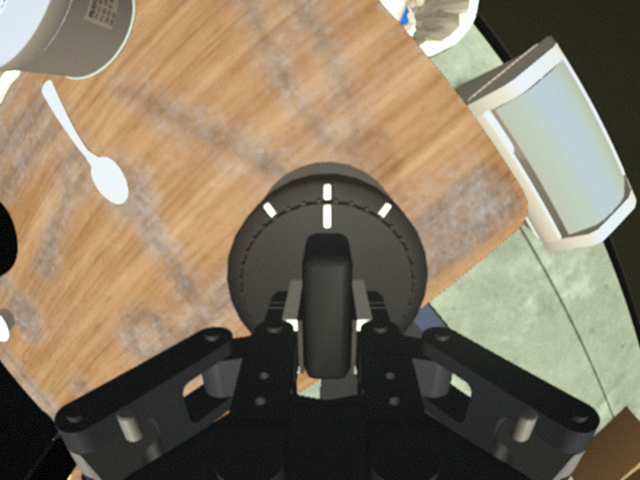

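The lid pointer at (327,215) is exactly in line with the middle rib at (327,191), with the other ribs symmetric at (269,210) and (384,210). I hold briefly and hand in.

```bash
python3 -m crank '[[[0,0,0,0,0,0,1],[0,0,0,0,0,0,1],[0,0,0,0,0,0,1],[0,0,0,0,0,0,1],[0,0,0,0,0,0,1],[0,0,0,0,0,0,1]]]' 90; python3 -c "
from plant import arm
print(arm.sign_off())"
```

```text
time_s: 10.57
eef_pos: [0.4732, -0.2204, 0.1339]
tcp_rot: [-0.0, 0.938, -0.348, 0.001]
ft_force: [-1.1, 1.7, 11.0]
finger_gap: 0.0161
finger_force: 89.4
the job is handed in; nothing more can be done
None
```

I seated the lid flat in the collar, turned it clockwise about 35° to the middle rib, and handed the job in at 10.6 s with the lid still gripped; `sign_off` gave no verdict.

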